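# Load the bench tester and key in the test

## Task

Lift the L-shaped power module out of its cradle, stand it on the bare bench between cradle and tester and let go so that you can take it again across its width, then lower it into the tester's well with its tower at the contact head; after it lower the clamp block in, arm over the module's foot, so that both sit fully home. Only then start the test by pushing the keys fully down one at a time, first the round one, then the square one, then the bar, letting each spring back. Drop nothing, and leave the other things on the bench where they are.

Things in the scene. Friction and masses are not known exactly. Their poses are not given: they have to be found in the camera images.
- tester: white tester case fixed to the bench, 180 (its x) x 210 (its y) x 50 mm high; origin at the centre of its underside, x away from the robot, z up. A well is sunk in its deck: 57 mm wide in x, 143 mm long in y, floor 20 mm above the bench, its centre at x +45, y -10 mm. The three keys stand in a row along y at x -50 mm, 62 mm apart.
- contact_head (a point): centre of the top of the tester's grey contact head, 100 mm above the bench: a block 57 (x) x 30 mm (y) that rises straight up from the well's +y end wall, so no finger fits between it and the module's tower. Axes as the tester's.
- module_seat (a point): point on the well floor (20 mm above the bench) where the module's origin lies when it is home: tower 2 mm from the contact head, foot pointing to the tester's -y (module x = tester -y). Axes as the tester's.
- clamp_seat (a point): point on the well floor where the clamp block's origin lies when it is home: leg on the floor at the well's -y end, arm over the module's foot, pointing to the tester's +y (clamp x = tester +y). About 2.5 mm play at each end, 3.5 mm at each side. Axes as the tester's.
- module: aluminium power module, an L in side view, 50 mm wide (its y): a tower 46 mm long (x -23 to +23) and 75 mm high, and a foot 22 mm high from it to x +73 mm. Origin on the underside, below the tower's centre; z up. About 0.35 kg. It starts upright in the cradle.
- cradle: fixed holder of the module: base plate 116 x 80 x 12 mm with two upright side plates to 84 mm above the bench, from x -27 to +77 mm, that leave a slot 58 mm wide along its x, open at both ends. The module stands in it, x along x, its sides covered, the tower's end faces free. Origin under the tower's place, at bench height; z up.
- clamp: dark steel clamp block on the bench, an upside-down L in side view, 50 mm wide (its y): leg x -30 to +10 mm, 42 mm high; arm on to x +60 mm, between 23 and 42 mm high; on top a grip rib x -25 to +25 mm, 14 mm thick in y, from 42 to 72 mm high. Origin at the leg's underside height, below the rib's centre; z up. About 0.30 kg.
- key_round_top (a point): centre of the top face of the round key's black cap (round, 34 mm across); 68 mm above the bench when up. The three keys sit in one row on the tester's deck, each on a grey 56 x 56 x 8 mm base; which key has which place in the row varies.
- key_round (a joint): how far the round key is pressed down, m: 0 up, 0.006 fully down. It springs back; about 1.5 N to start it, 5 N to hold it down.
- pin_round (a joint): how far the steel tell-tale pin at the corner of the round key's base has sunk, m: 0 standing proud (key not used yet); the key drives it down to about 0.0055 when pushed fully down, and it stays down when the key springs back.
- key_square_top (a point): centre of the top face of the square key's black cap (square, 32 x 32 mm); 68 mm above the bench when up. The three keys sit in one row on the tester's deck, each on a grey 56 x 56 x 8 mm base; which key has which place in the row varies.
- key_square (a joint): how far the square key is pressed down, m: 0 up, 0.006 fully down. It springs back; about 1.5 N to start it, 5 N to hold it down.
- pin_square (a joint): how far the steel tell-tale pin at the corner of the square key's base has sunk, m: 0 standing proud (key not used yet); the key drives it down to about 0.0055 when pushed fully down, and it stays down when the key springs back.
- key_bar_top (a point): centre of the top face of the bar key's black cap (a narrow bar, 46 x 18 mm, long in the tester's x); 68 mm above the bench when up. The three keys sit in one row on the tester's deck, each on a grey 56 x 56 x 8 mm base; which key has which place in the row varies.
- key_bar (a joint): how far the bar key is pressed down, m: 0 up, 0.006 fully down. It springs back; about 1.5 N to start it, 5 N to hold it down.
- pin_bar (a joint): how far the steel tell-tale pin at the corner of the bar key's base has sunk, m: 0 standing proud (key not used yet); the key drives it down to about 0.0055 when pushed fully down, and it stays down when the key springs back.
- flux: bystander: small amber dropper bottle, 34 mm across, 85 mm tall, loose; origin at its underside.
- reel: bystander: steel solder reel standing on its end, 64 mm across, 42 mm tall, loose; origin at its underside.
- brush: bystander: brush with a wooden handle, 160 mm long, lying, loose; origin at its underside.
- driver: bystander: screwdriver with a black handle, 170 mm long, lying, loose; origin at its underside.
- paddle: bystander: flat black paddle, 115 mm long, 5 mm thick, loose; origin at its underside.
- tray: bystander: shallow empty black tray, 120 x 160 x 30 mm, loose; origin at its underside.
- cup: bystander: white cup, 70 mm across, 90 mm tall, loose; origin at its underside.
Things that resemble listed ones, but are neither listed nor needed, are in the scene too. Leave any pink look-alike of the module alone. What is shaped like the clamp but yellow is not meant.

How it is judged:
On the way, in this order (a step that is already met when the one before it is completed fails the run):
1. the module stands upright on the bare bench, clear of the cradle, let go (height (world z) of module below 0.006 m and angle between module's own z axis and vertical below 0.08 rad and horizontal distance between module and cradle above 0.05 m and contact force between the fingers and module below 0.3 N and linear speed of module below 0.02 m/s), for 0.2 s.
2. the module is home in the well, tower at the contact head, let go (x of module in the frame of module_seat between -0.007 and 0.007 m and y of module in the frame of module_seat between -0.008 and 0.008 m and z of module in the frame of module_seat between -0.003 and 0.003 m and angle between module's own z axis and vertical below 0.06 rad and angle between the x axis of module and the y axis of tester, either way round below 0.12 rad and contact force between the fingers and module below 0.3 N and linear speed of module below 0.02 m/s), for 0.2 s.
3. the clamp block is home over the module's foot, let go (x of module in the frame of module_seat between -0.007 and 0.007 m and y of module in the frame of module_seat between -0.008 and 0.008 m and z of module in the frame of module_seat between -0.003 and 0.003 m and angle between each of module, clamp's own z axis and vertical below 0.06 rad and angle between the x axis of each of module, clamp and the y axis of tester, either way round below 0.12 rad and x of clamp in the frame of clamp_seat between -0.007 and 0.007 m and y of clamp in the frame of clamp_seat between -0.008 and 0.008 m and z of clamp in the frame of clamp_seat between -0.003 and 0.003 m and contact force between the fingers and clamp below 0.3 N and linear speed of clamp below 0.02 m/s), for 0.2 s.
4. the round key is pushed down, the other keys up (value of joint key_round above 0.0045 m and value of joint pin_round above 0.003 m and value of joint each of key_square, key_bar below 0.002 m).
5. the square key is pushed down, the other keys up (value of joint key_square above 0.0045 m and value of joint pin_square above 0.003 m and value of joint each of key_round, key_bar below 0.002 m).
6. the bar key is pushed down, the other keys up (value of joint key_bar above 0.0045 m and value of joint pin_bar above 0.003 m and value of joint each of key_round, key_square below 0.002 m).
At the end, for the whole second after the job is handed in: Module and clamp block home in the well (within 7 mm across, 8 mm along and 3 mm in height of their seats, tilted less than 0.06 rad, within 0.12 rad of the well's direction), let go and at rest; all three tell-tale pins down by more than 3 mm and all three keys back up to within 2 mm (all of step 3 and contact force between the fingers and module below 0.3 N and linear speed of module below 0.02 m/s and value of joint each of pin_round, pin_square, pin_bar above 0.003 m and value of joint each of key_round, key_square, key_bar below 0.002 m); the robot touches nothing.
It fails at once if a key is pushed down before the module and the clamp block are both in the well (value of joint any of pin_round, pin_square, pin_bar above 0.003 m and (distance between module and module_seat above 0.015 m or distance between clamp and clamp_seat above 0.015 m)).
It fails at once if the square key is pushed down before the round one, or the bar before the square one ((value of joint pin_square above 0.003 m and value of joint pin_round below 0.003 m) or (value of joint pin_bar above 0.003 m and value of joint pin_square below 0.003 m)).
It fails at once if two keys are down at once (value of joint each of key_round, key_square above 0.003 m or value of joint each of key_round, key_bar above 0.003 m or value of joint each of key_square, key_bar above 0.003 m).
It fails at once if the module or the clamp block is dropped (falls free faster than 0.6 m/s, from about 20 mm) ((contact force between the fingers and module below 0.1 N and linear speed of module above 0.6 m/s) or (contact force between the fingers and clamp below 0.1 N and linear speed of clamp above 0.6 m/s)).
It fails at once if a bystander is moved by more than 40 mm (distance of any of flux, reel, brush, driver, paddle, tray, cup from where it was at the start of the episode above 0.04 m).
It also fails if it takes over 72 s, if anything falls off the work surface, if the arm or the gripper's body presses on something with over 40 N, if the wrist force passes 120 N, or if a joint passes its speed limit or range.

## Robot

A 7-joint arm with a two-finger parallel gripper is mounted at the origin on the work surface. World frame = base frame: x ahead of the robot, y to its left, z up, the work surface at z = 0. Lengths are in m, angles in rad, forces in N, time in s.
With the tool pointing down it reaches from about 0.35 to 0.9 m from the base axis. Payload 8.1 kg.
Tool frame: the origin (TCP) lies midway between the tips of the shut fingers; the grasp point (between the pads) lies 19 mm behind it; x points along the fingers, z is the direction in which the jaws open and shut, and the axes are right-handed (so a half turn about x gives the same grasp; the last joint's range is limited). The gripper opens to 92 mm and grips with 3 to 60 N. Pads are 19 mm wide; open, the fingers measure 130 mm over their backs; the gripper's body (75 mm by 190 mm) begins 47 mm behind the grasp point.
Start: joints at [-1.374, 0.434, 0.025, 1.573, -0.012, 1.134, -0.075], TCP at [0.185, 0.597, 0.227] pointing down, gripper open.
Joint ranges: [-2.62, 2.62], [-0.44, 2.09], [-1.27, 1.32], [0.08, 2.57], [-1.32, 4.46], [0.12, 2], [-2.74, 2.74]. Speed limits (rad/s): [2.22, 2.22, 3.01, 3.01, 3.14, 3.14, 3.14].

## Interface

Orientations are given as a rotation vector (axis times angle).
In Python, from cell import arm gives the robot as it stands. The module is installed in compiled form; this text tells all that it offers.
- The arm moves only by the tool move_arm, never from a script. Its argument "steps" is text: rows parted by semicolons, each of 5 numbers parted by spaces: the shift along the tool's x, y, z in m, then the turn about the tool's x in rad, then the closure in counts, from 0 (fully open) to 255 (shut). A call has 1 to 10 rows; each row is the pose to reach, as a shift and turn from the pose commanded when the call began, along the tool's axes at that moment; what a row does not reach only later rows make up. A row lasts 1/12 s, in which the tool goes at most 41.7 mm and 7.16 degrees, less where a joint would pass 70% of its speed; a pose out of reach is approached as far as the arm can. A call with a gripper value outside its range is refused whole. The fingers move at their own pace and stop on an object; "squeeze" is the grip in N (left out, the last holds). Time passes only in rows, so rows that repeat a pose let the fingers close. It gives the time, the measured TCP pose, the force and the opening at its end, in the units of the state.
- arm.observe(): the state, without advancing time (a new reading comes with each control period).
- arm.get_image(name): name is "side" or "top"; returns a dict with "img" (384x512x3 uint8, blue, green, red), "z_map" (384x512 float32, m along the optical axis (not along the pixel's ray), 0 where there is no reading), "vfov" (degrees; the focal length in pixels is half the picture's height over the tangent of half this angle, whatever the lens; pixels are square), "cx", "cy" (the principal point, pixels), "extrinsics" (4x4, takes a point from camera to world coordinates). Camera axes: x right, y up, looking along -z (the intrinsics and any distortion apply to the point x, -y, -z); pixel columns grow to the right and rows downward; lengths in m; the calibration is good to about 2 mm. A picture is of the moment at which its call begins.
- arm.sign_off(): hands the job in, once; it reports no verdict.
The state is a dict: "clock": time; "joints": joint angles; "dq": joint speeds; "joint_efforts": joint torques, N m; "position": TCP position; "ee_rot": TCP orientation; "force": force on the tool from outside, world axes, zero at the start; "ft_torque": the same for the moment, N m; "width": opening from 0.0 (shut) to 1.0 (fully open).
Only numpy, scipy, OpenCV 4.12 (cv2) and the standard library are available. Lean on these libraries where they do the work, as an engineer would, in place of code of your own. Each camera call takes 0.05 s, during which the arm holds its last target.

## Working session

There is one attempt and no reset: what is moved stays moved. The work goes in short steps, Python scripts to look and compute and a tool call to move; the robot and the scene stay as the last step left them, time stands still between calls to the robot, and variables do not carry over. Pictures are saved under pics/ and viewed, and the job is handed in when it is done.

Besides the shell and the picture viewer there is one more tool, called by a JSON object that holds its "api" and its "payload". move_arm: Moves the arm, as the interface text tells. Its arguments: {"type":"object","properties":{"steps":{"type":"string"},"squeeze":{"type":"number"}},"required":["steps"]}

```bash
mkdir -p pics
cat > h.py <<'E'
import numpy as np, cv2
from cell import arm
def grab(n):
    d=arm.get_image(n); np.savez('last_%s.npz'%n,**d); return d
def f(d): return d['img'].shape[0]/2/np.tan(np.radians(d['vfov'])/2)
def pts(d):
    z=d['z_map'];h,w=z.shape;u,v=np.meshgrid(np.arange(w),np.arange(h));F=f(d)
    P=np.stack([(u-d['cx'])/F*z,-(v-d['cy'])/F*z,-z,np.ones_like(z)],-1)
    return (P@np.array(d['extrinsics']).T)[...,:3]
E
python3 - <<'E'
from h import *
print(arm.observe())
for n in('side','top'):
    d=grab(n); print({k:v for k,v in d.items() if k not in('img','z_map')}, (d['z_map']==0).mean())
    cv2.imwrite('pics/%s0.png'%n,cv2.resize(d['img'],(800,600),interpolation=cv2.INTER_CUBIC))
E
```

```text
{'clock': 0.0, 'joints': array([-1.37359553,  0.43523184,  0.02496624,  1.57410502, -0.01159042,
        1.13397753, -0.07508836]), 'dq': array([-0.00022043, -0.00033988,  0.00039131, -0.00138122,  0.00121484,
       -0.00076946, -0.00032768]), 'joint_efforts': array([-1.17861258e-03, -6.67858672e+01,  9.84564275e-01, -3.14457464e+01,
       -6.06346875e-02,  4.30490007e-02,  1.66990621e-04]), 'position': array([0.18448468, 0.59661806, 0.22593633]), 'ee_rot': array([-0.98657667,  1.33746424,  0.98482981]), 'force': array([-0.21135982,  0.44530592, -0.5107685 ]), 'ft_torque': array([ 0.00984006,  0.05185146, -0.01507683]), 'width': 0.9994559647306972}
{'vfov': 47.48118954932566, 'cx': 255.566919687922, 'cy': 193.48332771344232, 'extrinsics': array([[ 0.87052873,  0.23043529, -0.43483251,  0.08168973],
       [-0.4916895 ,  0.44412048, -0.74899829, -0.92374314],
       [ 0.02052238,  0.86582711,  0.49992225,  0.69378436],
       [ 0.        ,  0.        ,  0.        ,  1.        ]])} 0.004170735677083333
{'vfov': 45.51693878951552, 'cx': 257.3359198096635, 'cy': 195.38545632523488, 'extrinsics': array([[ 0.02915843,  0.97395135, -0.22487452,  0.27605232],
       [-0.99955924,  0.0271551 , -0.01199705, -0.032947  ],
       [-0.00557805,  0.22512522,  0.97431387,  1.51190306],
       [ 0.        ,  0.        ,  0.        ,  1.        ]])} 0.003946940104166667
```

View pics/side0.png

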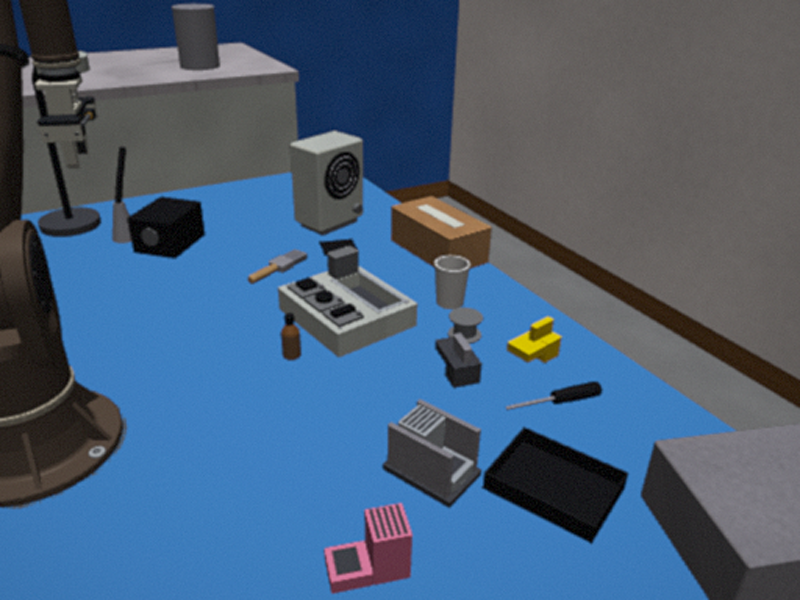

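View pics/top0.png

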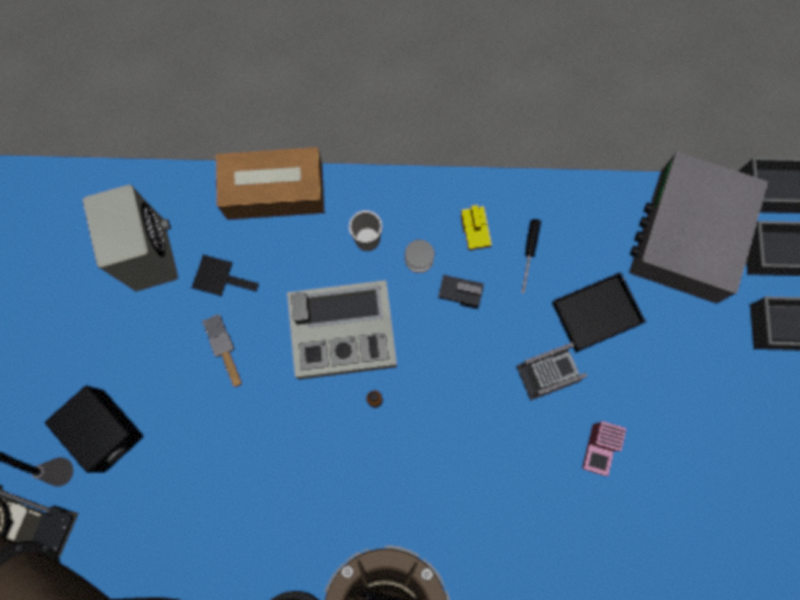

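Run:
```python
from h import *
d=np.load('last_top.npz'); P=pts(d)
print('bench z',np.median(P[230:380,180:230,2]))
def crop(n,u0,u1,v0,v1,s):
    return cv2.resize(d['img'][v0:v1,u0:u1],None,fx=s,fy=s,interpolation=cv2.INTER_CUBIC)
a=crop('t',175,265,170,260,6);b=crop('t',320,400,205,285,6.75)
cv2.imwrite('pics/crop_a.png',a);cv2.imwrite('pics/crop_b.png',np.hstack([cv2.resize(b,(400,400)),cv2.resize(crop('t',270,330,160,220,6),(400,400))]))
s=np.load('last_side.npz'); 
cv2.imwrite('pics/crop_s.png',cv2.resize(s['img'][250:330,235:315],(600,600),interpolation=cv2.INTER_CUBIC))
def at(u,v): return P[int(v*.64),int(u*.64)].round(3)
for n,u,v in [('head',299,307),('sq',313,354),('rd',345,350),('bar',374,347),('well',350,305),('clamprib',468,289),('clamp',452,291),('tower',540,374),('foot',566,366),('yellow',477,215),('pink',610,436)]: print(n,at(u,v))
```

```text
bench z 0.0009021270449423024
head [0.593 0.194 0.103]
sq [0.504 0.165 0.069]
rd [0.512 0.101 0.068]
bar [0.52  0.041 0.069]
well [0.619 0.097 0.02 ]
clamprib [ 0.649 -0.149  0.077]
clamp [ 0.651 -0.119  0.037]
tower [ 0.472 -0.292  0.091]
foot [ 0.498 -0.358  0.034]
yellow [ 0.811 -0.168  0.075]
pink [ 0.354 -0.432  0.076]
```

View pics/crop_a.png

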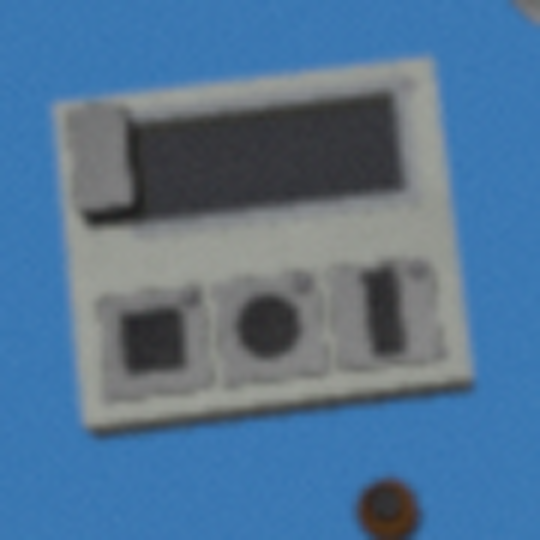

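View pics/crop_b.png

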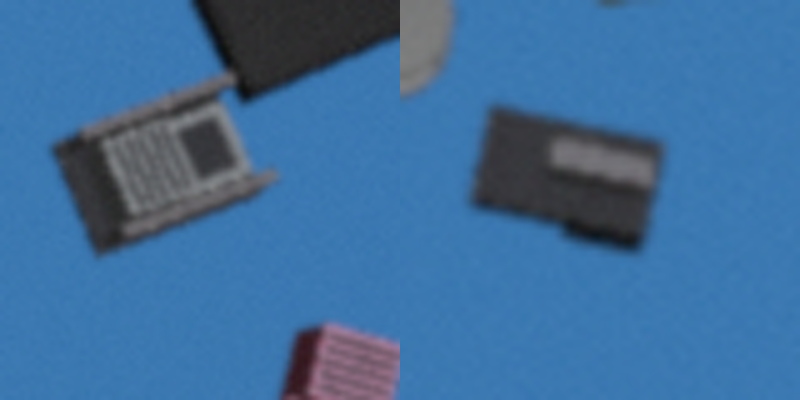

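View pics/crop_s.png

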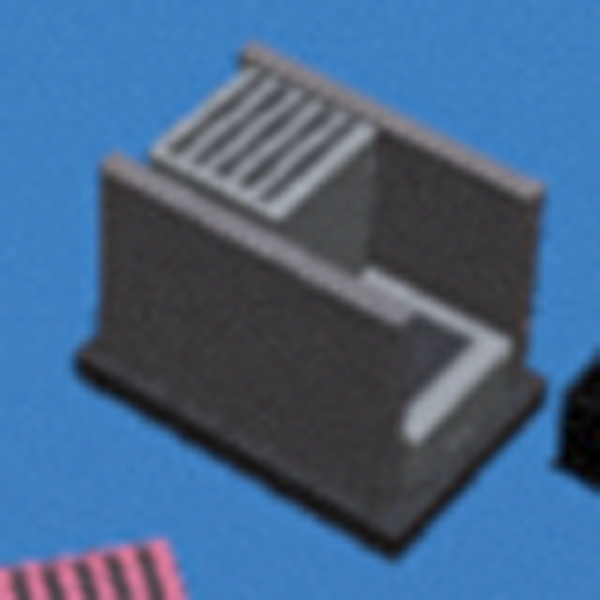

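```bash
cat > fit.py <<'E'
from h import *
from scipy.optimize import minimize
def B(x0,x1,y0,y1,z0,z1): return (np.array([x0,y0,z0])/1e3,np.array([x1,y1,z1])/1e3)
TESTER=[B(-90,16.5,-105,105,0,50),B(73.5,90,-105,105,0,50),B(16,74,-105,-81.5,0,50),B(16,74,61.5,105,0,50),B(16,74,-82,62,0,20),
 B(16.5,73.5,61.5,91.5,50,100)]+[B(-78,-22,y-28,y+28,50,58) for y in(-62,0,62)]+[B(-66,-34,y-15,y+15,58,68) for y in (0,62)]+[B(-73,-27,-71,-53,58,68)]
CRADLE=[B(-33,83,-40,40,0,12),B(-27,77,29,34,12,84),B(-27,77,-34,-29,12,84)]
MODULE=[B(-23,23,-25,25,0,75),B(23,73,-25,25,0,22)]
CLAMP=[B(-30,10,-25,25,0,42),B(10,60,-25,25,23,42),B(-25,25,-7,7,42,72)]
def rays(d,box):
    u0,u1,v0,v1=box;F=f(d);u,v=np.meshgrid(np.arange(u0,u1),np.arange(v0,v1))
    D=np.stack([(u-d['cx'])/F,-(v-d['cy'])/F,-np.ones(u.shape)],-1).reshape(-1,3)
    E=np.array(d['extrinsics']); return E[:3,3],D@E[:3,:3].T,d['z_map'][v0:v1,u0:u1].ravel()
def cast(o,D,boxes,p):
    x,y,z,a=p;R=np.array([[np.cos(a),-np.sin(a),0],[np.sin(a),np.cos(a),0],[0,0,1]])
    ol=(o-[x,y,z])@R; Dl=D@R; best=np.full(len(D),9.)
    for lo,hi in boxes:
        t1=(lo-ol)/Dl;t2=(hi-ol)/Dl
        n=np.minimum(t1,t2).max(1);fr=np.maximum(t1,t2).min(1)
        best=np.where((n<fr)&(n>0),np.minimum(best,n),best)
    return best
def roi(d,p,r,zt):
    E=np.linalg.inv(np.array(d['extrinsics']));F=f(d);U=[]
    for dx in(-r,r):
        for dy in(-r,r):
            for z in(0,zt):
                q=E@np.array([p[0]+dx,p[1]+dy,p[2]+z,1]);U.append((d['cx']-F*q[0]/q[2],d['cy']+F*q[1]/q[2]))
    U=np.array(U);a=U.min(0).astype(int);b=U.max(0).astype(int)
    return max(a[0],0),min(b[0],512),max(a[1],0),min(b[1],384)
def fit(d,boxes,p0,r,zt,static=[],clip=.015,floor=0.,freez=True):
    """static: list of (boxes,pose); returns pose,cost"""
    o,D,z=rays(d,roi(d,p0,r,zt)); base=(floor-o[2])/D[:,2]; base=np.where(base>0,base,9)
    for b,q in static: base=np.minimum(base,cast(o,D,b,q))
    ok=(z>0)
    def cost(q):
        e=np.abs(np.minimum(base,cast(o,D,boxes,q))-z)[ok]; return np.minimum(e,clip).mean()*1e3
    def c2(q): return cost([q[0],q[1],p0[2]+(q[2] if freez else 0),q[3]])
    best=None
    x0=np.array([p0[0],p0[1],0,p0[3]])
    for k in range(4):
        S=np.array([x0]+[x0+np.eye(4)[i]*[.008,.008,.004,.06][i]*(1 if k%2 else -1)/(1+k//2) for i in range(4)])
        m=minimize(c2,x0,method='Nelder-Mead',options=dict(initial_simplex=S,xatol=1e-5,fatol=1e-5,maxiter=600));x0=m.x
    return np.array([x0[0],x0[1],p0[2]+(x0[2] if freez else 0),x0[3]]),m.fun
E
python3 - <<'E'
from fit import *
for n in('top','side'):
    d=dict(np.load('last_%s.npz'%n))
    t,c=fit(d,TESTER,[.57,.105,0,.12],.15,.1); print(n,'tester',t.round(4),round(c,2))
    cr,c=fit(d,CRADLE,[.475,-.3,0,-1.3],.1,.09,static=[(MODULE,[.475,-.3,.012,-1.3])]);
    m,c1=fit(d,MODULE,[.475,-.3,.012,-1.3],.1,.09,static=[(CRADLE,cr)])
    cr,c=fit(d,CRADLE,cr,.09,.09,static=[(MODULE,m)]);m,c1=fit(d,MODULE,m,.09,.09,static=[(CRADLE,cr)])
    print(n,'cradle',cr.round(4),round(c,2),'module',m.round(4),round(c1,2))
    k,c=fit(d,CLAMP,[.645,-.14,0,1.45],.07,.08); print(n,'clamp',k.round(4),round(c,2))
E
```

```text
top tester [5.628e-01 1.113e-01 5.000e-04 1.554e-01] 3.02
top cradle [ 0.4761 -0.3035 -0.     -1.1807] 3.26 module [ 0.4772 -0.3085  0.012  -1.1654] 3.26
top clamp [ 6.5070e-01 -1.5270e-01  4.0000e-04  1.3715e+00] 2.96
side tester [0.5638 0.1115 0.0017 0.156 ] 5.56
side cradle [ 0.4753 -0.3045  0.0023 -1.1741] 3.5 module [ 0.4775 -0.3086  0.0136 -1.1711] 3.57
side clamp [ 0.6518 -0.1527  0.0015  1.365 ] 4.61
```

```bash
cat >> fit.py <<'E'
def proj(d,X):
    E=np.linalg.inv(np.array(d['extrinsics']));F=f(d);q=np.c_[X,np.ones(len(X))]@E.T
    return np.c_[d['cx']-F*q[:,0]/q[:,2],d['cy']+F*q[:,1]/q[:,2]]
def overlay(d,items,roi4,s,fn):
    u0,u1,v0,v1=roi4;im=cv2.resize(d['img'][v0:v1,u0:u1],None,fx=s,fy=s,interpolation=cv2.INTER_CUBIC)
    for boxes,p in items:
        c,sn=np.cos(p[3]),np.sin(p[3])
        for lo,hi in boxes:
            C=np.array([[(lo,hi)[i>>k&1][k] for k in range(3)] for i in range(8)])
            W=C@np.array([[c,sn,0],[-sn,c,0],[0,0,1]])+p[:3];U=(proj(d,W)-[u0,v0]+.5)*s
            for i in range(8):
                for k in range(3):
                    j=i|1<<k
                    if j!=i: cv2.line(im,tuple(U[i].astype(int)),tuple(U[j].astype(int)),(0,0,255),1,cv2.LINE_AA)
    cv2.imwrite(fn,im);return im
E
python3 - <<'E'
from fit import *
d=dict(np.load('last_top.npz'))
I=[(TESTER,[.5628,.1113,0,.155]),(CRADLE,[.4757,-.304,0,-1.177]),(MODULE,[.4773,-.3085,.012,-1.168]),(CLAMP,[.651,-.1527,0,1.368])]
a=overlay(d,I,(175,265,170,260),5,'pics/o1.png');b=overlay(d,I,(270,390,160,270),3,'pics/o2.png')
s=dict(np.load('last_side.npz'))
c=overlay(s,I,(170,320,150,325),3,'pics/o3.png')
E
```

```text
(no output)
```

View pics/o1.png

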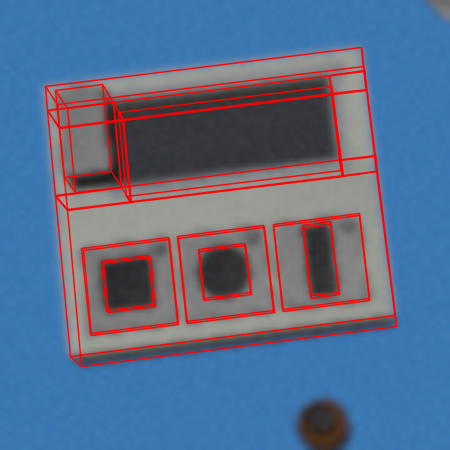

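View pics/o2.png

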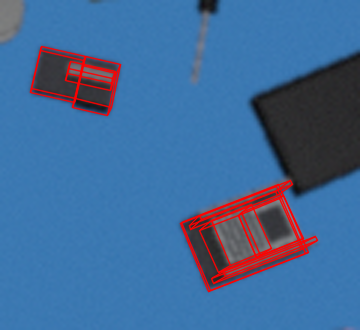

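View pics/o3.png

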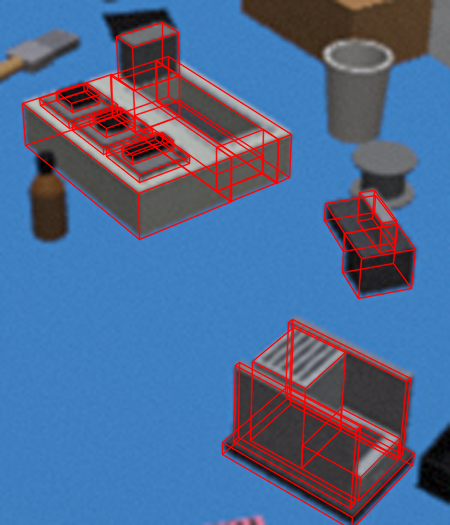

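```bash
cat > plan.py <<'E'
from h import *
from scipy.spatial.transform import Rotation as Ro
import sys
def plan(x,y,z,yaw,st=None):
    """yaw: world angle of jaw axis (mod pi). prints shift in tool axes + turn"""
    st=st or arm.observe(); R=Ro.from_rotvec(st['ee_rot']).as_matrix(); p=st['position']
    s=R.T@(np.array([x,y,z])-p); zx=R[:,2]; cur=np.arctan2(zx[1],zx[0])
    d=(yaw-cur+np.pi/2)%np.pi-np.pi/2   # world ccw
    turn=-d  # tool x points down
    print('clock',round(st['clock'],2),'pos',p.round(4),'jawyaw',round(cur,4),'tilt',np.degrees(np.arccos(-R[2,0])).round(2),'w',round(st['width'],3),'F',st['force'].round(1))
    print('shift',s.round(4),'turn',round(turn,4),'rows',np.ceil(max(np.linalg.norm(s)/.0417,abs(turn)/.125)))
if __name__=='__main__': plan(*[float(a) for a in sys.argv[1:5]])
E
python3 - <<'E'
from h import *
P=pts(np.load('last_top.npz'))
for (u0,u1,v0,v1,n) in [(50,140,388,470,'blackbox'),(85,175,190,290,'whitebox'),(365,385,390,410,'flux'),(0,60,440,480,'lamp')]:
    Q=P[int(v0*.64):int(v1*.64),int(u0*.64):int(u1*.64)].reshape(-1,3);Q=Q[Q[:,2]>.02];print(n,Q.min(0).round(3),Q.max(0).round(3))
E
python3 plan.py .45 .2 .25 -1.168
```

```text
blackbox [ 0.262 -0.033  0.02 ] [0.424 0.687 1.512]
whitebox [ 0.276 -0.033  0.023] [0.803 0.605 1.512]
flux [ 0.276 -0.033  0.021] [0.433 0.054 1.512]
lamp [ 0.241 -0.033  0.026] [0.316 0.711 1.512]
clock 0.1 pos [0.1845 0.5967 0.226 ] jawyaw 1.2709 tilt 0.08 w 1.001 F [ 0.2 -0.1 -0. ]
shift [-0.0235 -0.3708 -0.3006] turn -0.7027 rows 12.0
```

{"api": "move_arm", "payload": {"steps": "-0.024 -0.371 -0.301 -0.703 0;-0.024 -0.371 -0.301 -0.703 0;-0.024 -0.371 -0.301 -0.703 0;-0.024 -0.371 -0.301 -0.703 0;-0.024 -0.371 -0.301 -0.703 0;-0.024 -0.371 -0.301 -0.703 0;-0.024 -0.371 -0.301 -0.703 0;-0.024 -0.371 -0.301 -0.703 0;-0.024 -0.371 -0.301 -0.703 0;-0.024 -0.371 -0.301 -0.703 0", "squeeze": 40}}

```text
clock: 0.93
position: [0.4149, 0.2515, 0.2475]
ee_rot: [-1.5, 0.991, 1.5]
force: [0.7, 0.9, -0.3]
width: 1.001
```

```bash
python3 plan.py .4773 -.3085 .16 -1.168
```

```text
clock 0.93 pos [0.4149 0.2515 0.2475] jawyaw 1.9739 tilt 0.01 w 1.001 F [ 0.7  0.9 -0.3]
shift [ 0.0875  0.1623 -0.5396] turn 0.0003 rows 14.0
```

{"api": "move_arm", "payload": {"steps": "0 0.162 -0.54 0 0;0 0.162 -0.54 0 0;0 0.162 -0.54 0 0;0 0.162 -0.54 0 0;0 0.162 -0.54 0 0;0 0.162 -0.54 0 0;0 0.162 -0.54 0 0;0 0.162 -0.54 0 0;0 0.162 -0.54 0 0;0 0.162 -0.54 0 0"}}

```text
clock: 1.77
position: [0.4603, -0.1625, 0.2475]
ee_rot: [-1.5, 0.99, 1.5]
force: [1.4, 0.1, 0.6]
width: 1.0
```

```bash
python3 plan.py .4773 -.3085 .16 -1.168
```

```text
clock 1.77 pos [ 0.4603 -0.1625  0.2475] jawyaw 1.9741 tilt 0.01 w 1.0 F [1.4 0.1 0.6]
shift [ 0.0875  0.0417 -0.141 ] turn 0.0005 rows 5.0
```

{"api": "move_arm", "payload": {"steps": "0.0 0.042 -0.141 0 0;0.0 0.042 -0.141 0 0;0.0 0.042 -0.141 0 0;0.0 0.042 -0.141 0 0;0.088 0.042 -0.141 0 0;0.088 0.042 -0.141 0 0;0.088 0.042 -0.141 0 0;0.088 0.042 -0.141 0 0;0.088 0.042 -0.141 0 0"}}

```text
clock: 2.52
position: [0.4778, -0.3067, 0.1607]
ee_rot: [-1.5, 0.991, 1.5]
force: [-0.5, -0.4, 1.2]
width: 0.996
```

```bash
python3 plan.py .4773 -.3085 .05 -1.168
python3 - <<'E'
from fit import *
for n in('top','side'):
    d=grab(n);overlay(d,[],(310,410,200,290) if n=='top' else (230,320,180,320),4,'pics/g1%s.png'%n)
E
```

```text
clock 2.52 pos [ 0.4778 -0.3067  0.1607] jawyaw 1.9742 tilt 0.01 w 0.996 F [-0.5 -0.4  1.2]
shift [ 0.1107  0.0012 -0.0014] turn 0.0006 rows 3.0
```

View pics/g1side.png

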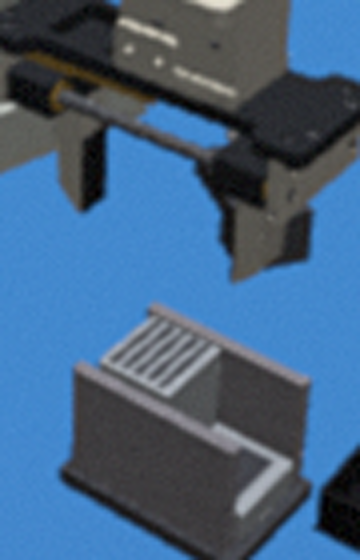

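View pics/g1top.png

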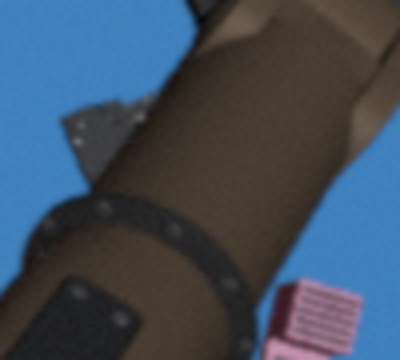

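{"api": "move_arm", "payload": {"steps": "0.03 0.001 -0.001 0 0;0.06 0.001 -0.001 0 0;0.085 0.001 -0.001 0 0;0.1 0.001 -0.001 0 0;0.111 0.001 -0.001 0 0;0.111 0.001 -0.001 0 0;0.111 0.001 -0.001 0 0"}}

```text
clock: 3.2
position: [0.4777, -0.3084, 0.0497]
ee_rot: [-1.501, 0.99, 1.498]
force: [0.1, -1.0, -0.3]
width: 0.998
```

{"api": "move_arm", "payload": {"steps": "0 0 0 0 120;0 0 0 0 160;0 0 0 0 200;0 0 0 0 255;0 0 0 0 255;0 0 0 0 255;0 0 0 0 255;0 0 0 0 255;0 0 0 0 255;0 0 0 0 255", "squeeze": 40}}

```text
clock: 4.03
position: [0.477, -0.3082, 0.0486]
ee_rot: [-1.5, 0.991, 1.499]
force: [0.9, -0.9, 0.8]
width: 0.499
```

Width 0.499 = 46 mm: gripped. Lift slowly.

{"api": "move_arm", "payload": {"steps": "-0.01 0 0 0 255;-0.02 0 0 0 255;-0.035 0 0 0 255;-0.055 0 0 0 255;-0.08 0 0 0 255;-0.11 0 0 0 255;-0.13 0 0 0 255;-0.13 0 0 0 255;-0.13 0 0 0 255"}}

```text
clock: 4.78
position: [0.4773, -0.3081, 0.1797]
ee_rot: [-1.502, 0.99, 1.497]
force: [-0.4, 0.3, -4.4]
width: 0.498
```

```bash
python3 plan.py .50 -.105 .165 -1.415
python3 - <<'E'
from fit import *
d=grab('side');overlay(d,[],(200,330,120,320),3,'pics/g2.png')
E
```

```text
clock 4.78 pos [ 0.4773 -0.3081  0.1797] jawyaw 1.974 tilt 0.14 w 0.498 F [-0.4  0.3 -4.4]
shift [ 0.0146 -0.1006  0.1779] turn 0.2474 rows 5.0
```

View pics/g2.png

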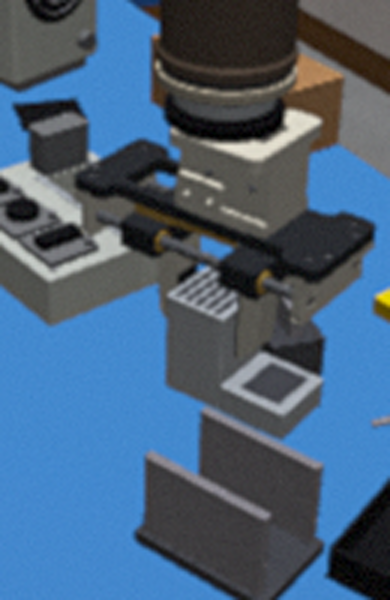

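{"api": "move_arm", "payload": {"steps": "0 -0.025 0.045 0.06 255;0 -0.05 0.09 0.12 255;0 -0.075 0.133 0.18 255;0 -0.1006 0.178 0.247 255;0.03 -0.1006 0.178 0.247 255;0.06 -0.1006 0.178 0.247 255;0.09 -0.1006 0.178 0.247 255;0.115 -0.1006 0.178 0.247 255;0.13 -0.1006 0.178 0.247 255;0.135 -0.1006 0.178 0.247 255"}}

```text
clock: 5.67
position: [0.4964, -0.1042, 0.0398]
ee_rot: [-1.319, 1.136, 1.329]
force: [-0.3, 0.2, -3.6]
width: 0.499
```

```bash
python3 plan.py .50 -.105 .037 -1.415
```

```text
clock 5.67 pos [ 0.4964 -0.1042  0.0398] jawyaw 1.7272 tilt 0.41 w 0.499 F [-0.3  0.2 -3.6]
shift [ 0.0027 -0.0035 -0.0014] turn 0.0006 rows 1.0
```

{"api": "move_arm", "payload": {"steps": "0.0 0 0 0 255;0 0 0 0 255"}}

```text
clock: 5.83
position: [0.4992, -0.1049, 0.0433]
ee_rot: [-1.322, 1.132, 1.324]
force: [0.7, 0.2, -3.4]
width: 0.501
```

Settled at 0.0433; about 6.5 mm to go.

{"api": "move_arm", "payload": {"steps": "0.002 0 0 0 255;0.004 0 0 0 255;0.0055 0 0 0 255;0.0065 0 0 0 255;0.0065 0 0 0 255;0.0065 0 0 0 255"}}

```text
clock: 6.33
position: [0.4997, -0.1048, 0.0371]
ee_rot: [-1.323, 1.131, 1.323]
force: [0.6, -0.3, -3.8]
width: 0.502
```

```bash
python3 plan.py .50 -.105 .0365 -1.415
python3 - <<'E'
from fit import *
d=grab('side');overlay(d,[(MODULE,[.4995,-.105,0,-1.415])],(170,320,120,270),4,'pics/g3.png')
E
```

```text
clock 6.33 pos [ 0.4997 -0.1048  0.0371] jawyaw 1.727 tilt 0.01 w 0.502 F [ 0.6 -0.3 -3.8]
shift [ 0.0006 -0.0003 -0.0003] turn 0.0004 rows 1.0
```

View pics/g3.png

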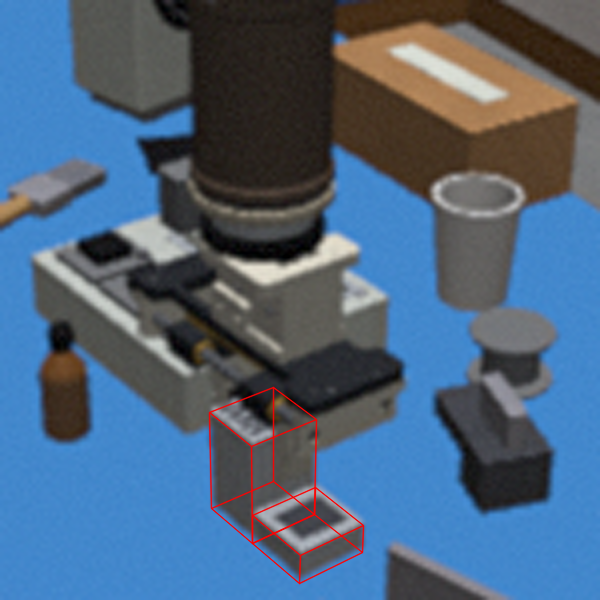

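{"api": "move_arm", "payload": {"steps": "0.001 0 0 0 255;0.001 0 0 0 255;0.001 0 0 0 255"}}

```text
clock: 6.63
position: [0.4998, -0.1048, 0.0365]
ee_rot: [-1.323, 1.131, 1.323]
force: [-3.1, 0.3, 5.7]
width: 0.498
```

{"api": "move_arm", "payload": {"steps": "0.001 0 0 0 255;0.001 0 0 0 255;0.001 0 0 0 255"}}

```text
clock: 6.88
position: [0.4998, -0.1047, 0.0365]
ee_rot: [-1.323, 1.13, 1.323]
force: [-7.1, 2.8, 22.8]
width: 0.503
```

On the bench at TCP z 0.0365 (contact confirmed). Back off 1.5 mm of command, open, then retreat.

{"api": "move_arm", "payload": {"steps": "-0.0015 0 0 0 255;-0.0015 0 0 0 180;-0.0015 0 0 0 100;-0.0015 0 0 0 40;-0.0015 0 0 0 0;-0.0015 0 0 0 0;-0.0015 0 0 0 0;-0.0015 0 0 0 0"}}

```text
clock: 7.55
position: [0.4996, -0.1048, 0.0364]
ee_rot: [-1.323, 1.131, 1.323]
force: [0.5, -0.1, -0.4]
width: 0.884
```

{"api": "move_arm", "payload": {"steps": "-0.03 0 0 0 0;-0.06 0 0 0 0;-0.1 0 0 0 0;-0.14 0 0 0 0;-0.14 0 0 0 0;-0.14 0 0 0 0"}}

```text
clock: 8.05
position: [0.5012, -0.1049, 0.1788]
ee_rot: [-1.326, 1.128, 1.319]
force: [-0.5, 0.7, -0.5]
width: 0.994
```

```bash
python3 plan.py .50 -.105 .18 .156
python3 - <<'E'
from fit import *
for n in ('side','top'):
    d=grab(n)
    m,c=fit(d,MODULE,[.4995,-.105,0,-1.415],.055,.06);print(n,m.round(4),c)
    overlay(d,[(MODULE,m)],(170,320,120,270),4,'pics/g4%s.png'%n)
E
```

```text
clock 8.05 pos [ 0.5012 -0.1049  0.1788] jawyaw 1.7271 tilt 0.3 w 0.994 F [-0.5  0.7 -0.5]
shift [-0.0012  0.0012  0.0001] turn -1.5705 rows 13.0
side [ 0.5006 -0.104   0.0019 -1.4153] 3.9770225037072913
top [ 0.4995 -0.105   0.     -1.415 ] 15.000000000000002
```

View pics/g4side.png

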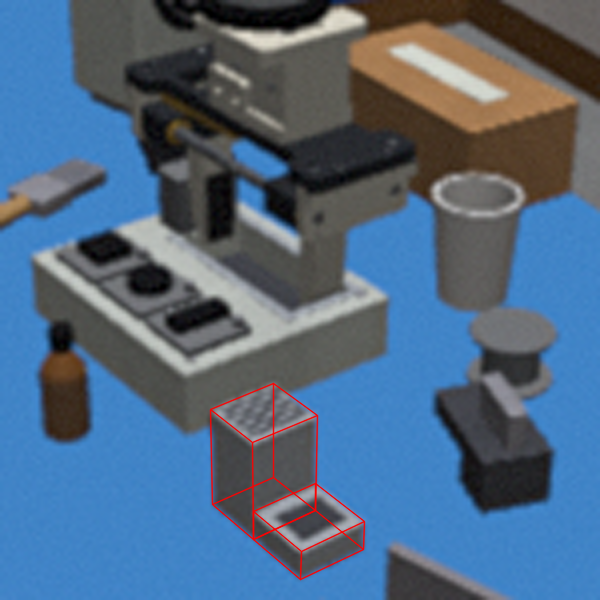

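{"api": "move_arm", "payload": {"steps": "0 0 0 1.571 0;0 0 0 1.571 0;0 0 0 1.571 0;0 0 0 1.571 0;0 0 0 1.571 0;0 0 0 1.571 0;0 0 0 1.571 0;0 0 0 1.571 0;0 0 0 1.571 0;0 0 0 1.571 0"}}

```text
clock: 8.98
position: [0.4985, -0.1047, 0.1749]
ee_rot: [-0.369, 1.542, 0.369]
force: [0.8, 0.3, 0.8]
width: 1.002
```

```bash
python3 plan.py .5014 -.1134 .18 .156
```

```text
clock 8.98 pos [ 0.4985 -0.1047  0.1749] jawyaw 0.4705 tilt 0.18 w 1.002 F [0.8 0.3 0.8]
shift [-0.0051 -0.0091 -0.0014] turn 0.3145 rows 3.0
```

{"api": "move_arm", "payload": {"steps": "0 -0.009 0 0.315 0;0 -0.009 0 0.315 0;0 -0.009 0 0.315 0;0 -0.009 0 0.315 0;0 -0.009 0 0.315 0;0 -0.009 0 0.315 0"}}

```text
clock: 9.48
position: [0.5032, -0.1127, 0.1757]
ee_rot: [-0.129, 1.569, 0.129]
force: [0.7, -0.9, 0.4]
width: 1.004
```

```bash
python3 plan.py .5014 -.1134 .042 .1558
```

```text
clock 9.48 pos [ 0.5032 -0.1127  0.1757] jawyaw 0.1646 tilt 0.09 w 1.004 F [ 0.7 -0.9  0.4]
shift [ 0.1337 -0.0004 -0.0017] turn 0.0088 rows 4.0
```

{"api": "move_arm", "payload": {"steps": "0.03 0 -0.001 0.004 0;0.06 0 -0.001 0.004 0;0.08 0 -0.001 0.004 0;0.08 0 -0.001 0.004 0;0.08 0 -0.001 0.004 0"}}

```text
clock: 9.9
position: [0.5019, -0.1131, 0.096]
ee_rot: [-0.124, 1.57, 0.125]
force: [0.4, -1.4, 0.0]
width: 1.002
```

```bash
python3 plan.py .5014 -.1134 .042 .1558
```

```text
clock 9.9 pos [ 0.5019 -0.1131  0.096 ] jawyaw 0.1585 tilt 0.14 w 1.002 F [ 0.4 -1.4  0. ]
shift [ 0.054  -0.0002 -0.0004] turn 0.0027 rows 2.0
```

{"api": "move_arm", "payload": {"steps": "0.02 0 0 0.003 0;0.04 0 0 0.003 0;0.05 0 0 0.003 0;0.054 0 0 0.003 0;0.054 0 0 0.003 0;0.054 0 0 0.003 0"}}

```text
clock: 10.4
position: [0.5034, -0.1132, 0.0435]
ee_rot: [-0.122, 1.566, 0.122]
force: [-0.3, 0.7, 0.8]
width: 1.002
```

{"api": "move_arm", "payload": {"steps": "0 0 0 0 120;0 0 0 0 160;0 0 0 0 200;0 0 0 0 255;0 0 0 0 255;0 0 0 0 255;0 0 0 0 255;0 0 0 0 255;0 0 0 0 255", "squeeze": 50}}

```text
clock: 11.15
position: [0.5024, -0.1129, 0.0425]
ee_rot: [-0.121, 1.568, 0.122]
force: [-2.3, -0.2, 2.3]
width: 0.542
```

```bash
python3 plan.py .5014 -.1134 .042 .1558
```

```text
clock 11.15 pos [ 0.5024 -0.1129  0.0425] jawyaw 0.1547 tilt 0.03 w 0.542 F [-2.3 -0.2  2.3]
shift [ 0.0005 -0.0003 -0.0011] turn -0.0011 rows 1.0
```

{"api": "move_arm", "payload": {"steps": "-0.01 0 0 0 255;-0.025 0 0 0 255;-0.045 0 0 0 255;-0.075 0 0 0 255;-0.105 0 0 0 255;-0.14 0 0 0 255;-0.14 0 0 0 255;-0.14 0 0 0 255"}}

```text
clock: 11.82
position: [0.5038, -0.113, 0.1842]
ee_rot: [-0.122, 1.563, 0.122]
force: [-0.2, 0.2, -3.9]
width: 0.541
```

```bash
python3 plan.py .6036 .1419 .18 .1555
python3 - <<'E'
from fit import *
s=arm.observe();d=grab('side')
m,c=fit(d,MODULE,[s['position'][0]-.0013,s['position'][1]+.0083,s['position'][2]-.0425,-1.415],.05,.06);print(m.round(4),c,s['position'])
overlay(d,[(MODULE,m)],(170,320,80,260),3,'pics/g5.png')
E
```

```text
clock 11.82 pos [ 0.5038 -0.113   0.1842] jawyaw 0.1552 tilt 0.22 w 0.541 F [-0.2  0.2 -3.9]
shift [0.0047 0.2364 0.138 ] turn -0.0003 rows 7.0
[ 0.5031 -0.1039  0.1435 -1.4151] 8.607345949494702 [ 0.50381472 -0.11301002  0.18422475]
```

View pics/g5.png

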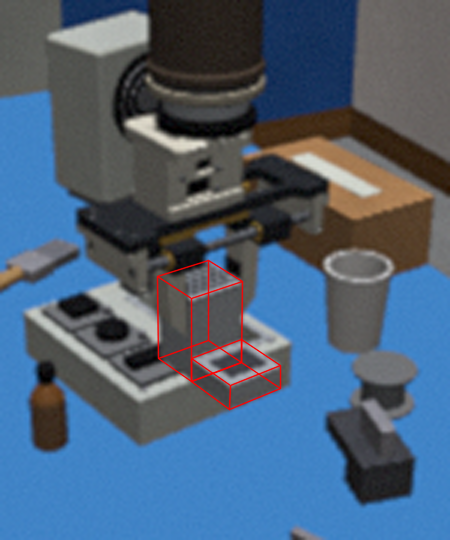

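{"api": "move_arm", "payload": {"steps": "0 0.03 0.017 0 255;0 0.065 0.038 0 255;0 0.1 0.058 0 255;0 0.135 0.079 0 255;0 0.17 0.099 0 255;0 0.2 0.117 0 255;0 0.225 0.131 0 255;0 0.236 0.138 0 255;0 0.236 0.138 0 255;0 0.236 0.138 0 255"}}

```text
clock: 12.7
position: [0.6016, 0.1416, 0.1805]
ee_rot: [-0.124, 1.571, 0.121]
force: [-0.5, -1.7, -4.0]
width: 0.544
```

```bash
python3 plan.py .6036 .1419 .18 .1555
python3 - <<'E'
from fit import *
s=arm.observe()
for n in('side','top'):
    d=grab(n)
    overlay(d,[(MODULE,[s['position'][0]-.0013,s['position'][1]+.0083,s['position'][2]-.0425,-1.4155]),(TESTER,[.5629,.1112,0,.1555])],(170,300,70,250),3,'pics/g6%s.png'%n)
E
```

```text
clock 12.7 pos [0.6016 0.1416 0.1805] jawyaw 0.156 tilt 0.21 w 0.544 F [-0.5 -1.7 -4. ]
shift [0.0005 0.     0.002 ] turn 0.0005 rows 1.0
```

View pics/g6side.png

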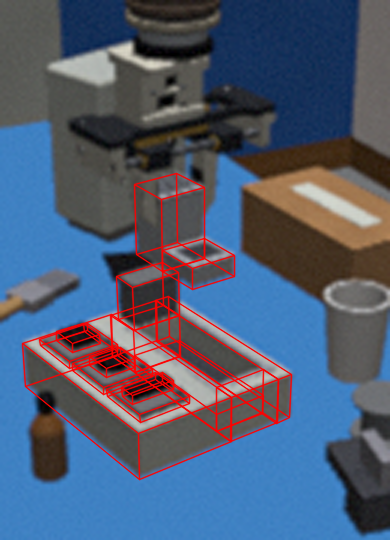

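{"api": "move_arm", "payload": {"steps": "0.02 0 0.001 0 255;0.04 0 0.001 0 255;0.06 0 0.001 0 255;0.075 0 0.001 0 255;0.08 0 0.001 0 255;0.08 0 0.001 0 255;0.08 0 0.001 0 255"}}

```text
clock: 13.38
position: [0.6038, 0.1406, 0.1031]
ee_rot: [-0.121, 1.567, 0.12]
force: [0.3, -0.2, -3.0]
width: 0.54
```

```bash
python3 plan.py .6036 .1419 .0635 .1555
python3 - <<'E'
from fit import *
s=arm.observe()
for n in('side','top'):
    d=grab(n)
    overlay(d,[(MODULE,[s['position'][0]-.0013,s['position'][1]+.0083,s['position'][2]-.0425,-1.4155]),(TESTER,[.5629,.1112,0,.1555])],(170,280,110,230),5,'pics/g7%s.png'%n)
overlay(grab('side'),[],(170,280,110,230),5,'pics/g7c.png')
E
```

```text
clock 13.38 pos [0.6038 0.1406 0.1031] jawyaw 0.1534 tilt 0.02 w 0.54 F [ 0.3 -0.2 -3. ]
shift [ 0.0396  0.0013 -0.0001] turn -0.0021 rows 1.0
```

View pics/g7side.png

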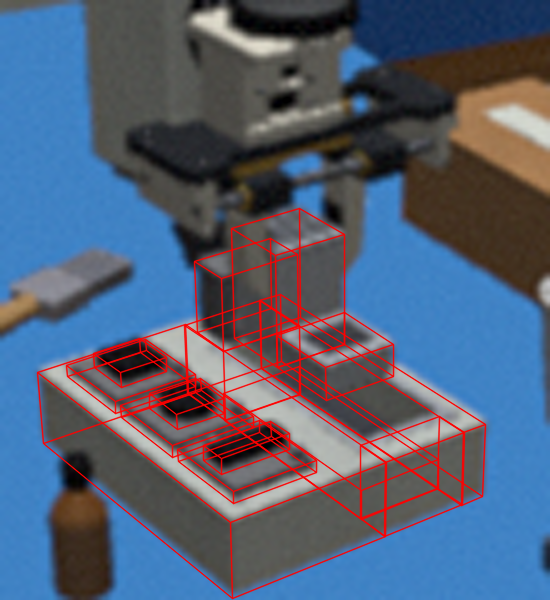

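View pics/g7c.png

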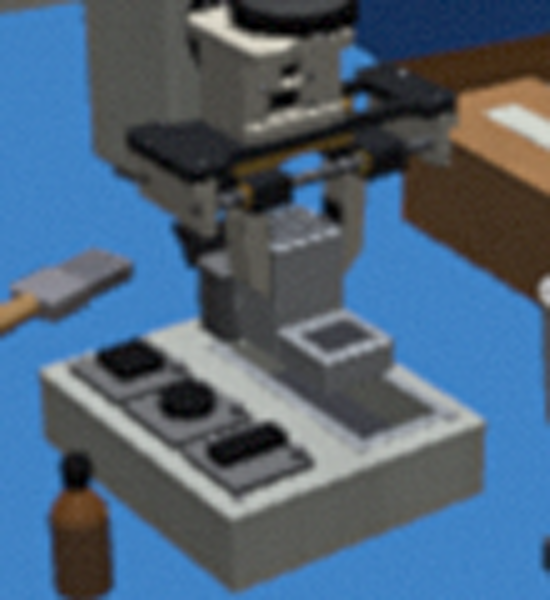

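{"api": "move_arm", "payload": {"steps": "0.006 0.001 0 0 255;0.012 0.001 0 0 255;0.018 0.001 0 0 255;0.023 0.001 0 0 255;0.023 0.001 0 0 255;0.023 0.001 0 0 255"}}

```text
clock: 14.03
position: [0.6032, 0.1425, 0.0789]
ee_rot: [-0.122, 1.568, 0.121]
force: [-0.4, 0.1, -3.8]
width: 0.54
```

```bash
python3 plan.py .6036 .1419 .0635 .1555
python3 - <<'E'
from fit import *
d=grab('side');overlay(d,[],(190,270,120,220),6,'pics/g8.png')
E
```

```text
clock 14.03 pos [0.6032 0.1425 0.0789] jawyaw 0.1548 tilt 0.06 w 0.54 F [-0.4  0.1 -3.8]
shift [ 0.0154 -0.0007  0.0003] turn -0.0007 rows 1.0
```

View pics/g8.png

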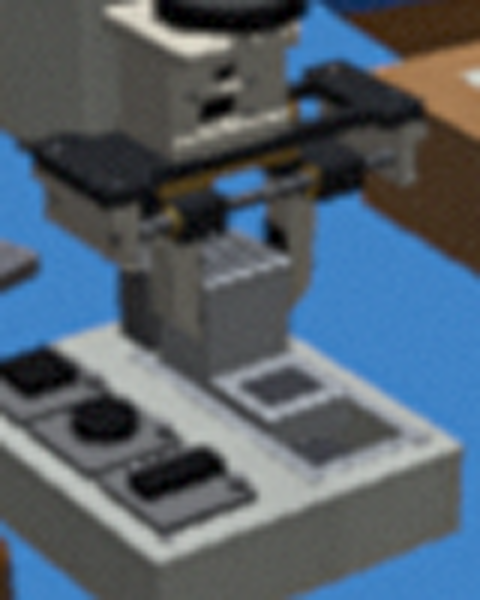

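{"api": "move_arm", "payload": {"steps": "0.005 0 0 0 255;0.01 0 0 0 255;0.014 0 0 0 255;0.0155 0 0 0 255;0.0155 0 0 0 255;0.0155 0 0 0 255"}}

```text
clock: 14.58
position: [0.6035, 0.1426, 0.0639]
ee_rot: [-0.122, 1.568, 0.121]
force: [0.4, -0.4, -4.0]
width: 0.544
```

{"api": "move_arm", "payload": {"steps": "0 0.003 0 0 255;0 0.003 0 0 255;0 0.003 0 0 255"}}

```text
clock: 14.83
position: [0.6031, 0.1461, 0.0642]
ee_rot: [-0.122, 1.567, 0.122]
force: [-0.4, -0.8, -4.2]
width: 0.545
```

{"api": "move_arm", "payload": {"steps": "0 0.0015 0 0 255;0 0.0015 0 0 255;0 0.0015 0 0 255"}}

```text
clock: 15.08
position: [0.6028, 0.1473, 0.064]
ee_rot: [-0.122, 1.567, 0.122]
force: [-0.3, 0.4, -3.4]
width: 0.541
```

{"api": "move_arm", "payload": {"steps": "0 0.001 0 0 255;0 0.001 0 0 255;0 0.001 0 0 255"}}

```text
clock: 15.33
position: [0.6028, 0.1476, 0.0641]
ee_rot: [-0.122, 1.567, 0.121]
force: [0.8, -2.2, -3.7]
width: 0.54
```

{"api": "move_arm", "payload": {"steps": "0 -0.0025 0 0 255;0 -0.0025 0 0 255;0.001 -0.0025 0 0 255;0.002 -0.0025 0 0 255;0.002 -0.0025 0 0 255;0.002 -0.0025 0 0 255"}}

```text
clock: 15.83
position: [0.6031, 0.1458, 0.0625]
ee_rot: [-0.121, 1.567, 0.122]
force: [-2.9, -0.1, 4.9]
width: 0.545
```

{"api": "move_arm", "payload": {"steps": "0.001 0 0 0 255;0.001 0 0 0 255;0.001 0 0 0 255"}}

```text
clock: 16.08
position: [0.6031, 0.1458, 0.0625]
ee_rot: [-0.121, 1.567, 0.123]
force: [-7.7, -1.0, 16.5]
width: 0.541
```

{"api": "move_arm", "payload": {"steps": "-0.0015 0 0 0 200;-0.0015 0 0 0 110;-0.0015 0 0 0 85;-0.0015 0 0 0 70;-0.0015 0 0 0 60;-0.0015 0 0 0 60;-0.0015 0 0 0 60"}}

```text
clock: 16.67
position: [0.6031, 0.1456, 0.0624]
ee_rot: [-0.122, 1.567, 0.122]
force: [-0.5, 0.5, -0.8]
width: 0.763
```

{"api": "move_arm", "payload": {"steps": "-0.015 0 0 0 60;-0.03 0 0 0 60;-0.06 0 0 0 60;-0.1 0 0 0 60;-0.13 0 0 0 60;-0.13 0 0 0 60"}}

```text
clock: 17.17
position: [0.6064, 0.1454, 0.1989]
ee_rot: [-0.12, 1.558, 0.122]
force: [1.9, -0.0, 0.9]
width: 0.763
```

```bash
python3 plan.py .651 -.1527 .2 -.203
python3 - <<'E'
from fit import *
d=grab('side')
c,s=np.cos(.1555),np.sin(.1555)
m,cc=fit(d,MODULE,[.6017,.1542,.02,-1.4153],.055,.06,static=[(TESTER,[.5638,.1115,.0017,.156])]);print(m.round(4),cc)
e=m[:2]-[.5638,.1115];print('in tester',(e@np.array([[c,-s],[s,c]])).round(4),'want .045 .0365')
overlay(d,[(MODULE,m)],(170,280,110,230),5,'pics/g9.png')
E
```

```text
clock 17.17 pos [0.6064 0.1454 0.1989] jawyaw 0.1542 tilt 0.52 w 0.763 F [ 1.9 -0.   0.9]
shift [-0.0015 -0.3014 -0.0018] turn 0.3572 rows 8.0
[ 0.6021  0.1548  0.022  -1.4275] 3.013079304570396
in tester [0.0445 0.0368] want .045 .0365
```

View pics/g9.png

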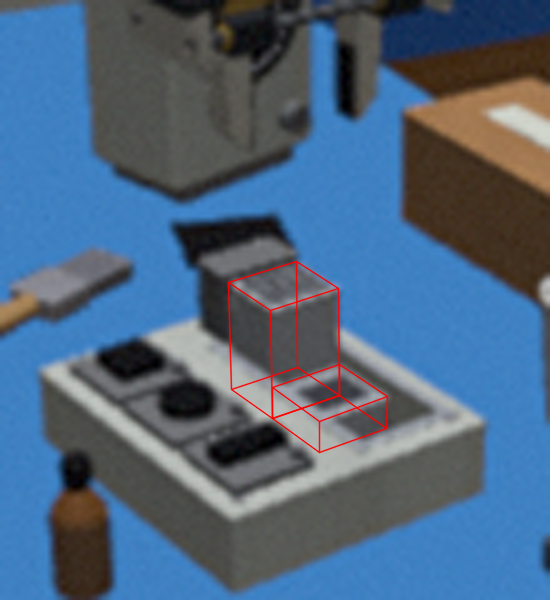

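```bash
python3 plan.py .6518 -.1481 .18 -.2018
```

```text
clock 17.22 pos [0.6052 0.1456 0.196 ] jawyaw 0.1548 tilt 0.36 w 0.765 F [-0.8 -0.6 -1.2]
shift [ 0.0157 -0.2974  0.0007] turn 0.3566 rows 8.0
```

{"api": "move_arm", "payload": {"steps": "0 -0.04 0.001 0.04 100;0 -0.08 0.001 0.1 145;0 -0.12 0.001 0.18 145;0 -0.16 0.001 0.26 145;0 -0.2 0.001 0.357 145;0 -0.24 0.001 0.357 145;0.01 -0.28 0.001 0.357 145;0.016 -0.297 0.001 0.357 145;0.016 -0.297 0.001 0.357 145;0.016 -0.297 0.001 0.357 145"}}

```text
clock: 18.05
position: [0.6489, -0.1488, 0.1751]
ee_rot: [0.161, 1.567, -0.161]
force: [-0.2, 0.7, -0.1]
width: 0.429
```

```bash
python3 plan.py .6518 -.1481 .047 -.2018
```

```text
clock 18.05 pos [ 0.6489 -0.1488  0.1751] jawyaw -0.2048 tilt 0.13 w 0.429 F [-0.2  0.7 -0.1]
shift [0.1281 0.0013 0.003 ] turn -0.003 rows 4.0
```

{"api": "move_arm", "payload": {"steps": "0.03 0.001 0.002 0 145;0.05 0.001 0.002 0 145;0.07 0.001 0.002 0 145;0.075 0.001 0.002 0 145;0.075 0.001 0.002 0 145;0.075 0.001 0.002 0 145"}}

```text
clock: 18.55
position: [0.6524, -0.1461, 0.102]
ee_rot: [0.158, 1.565, -0.157]
force: [1.0, -0.2, 0.2]
width: 0.431
```

```bash
python3 plan.py .6518 -.1481 .047 -.2018;python3 - <<'E'
from fit import *
d=grab('side');overlay(d,[],(240,350,110,260),4,'pics/h1.png')
E
```

```text
clock 18.55 pos [ 0.6524 -0.1461  0.102 ] jawyaw -0.2008 tilt 0.02 w 0.431 F [ 1.  -0.2  0.2]
shift [ 0.055  -0.0021 -0.0002] turn 0.001 rows 2.0
```

View pics/h1.png

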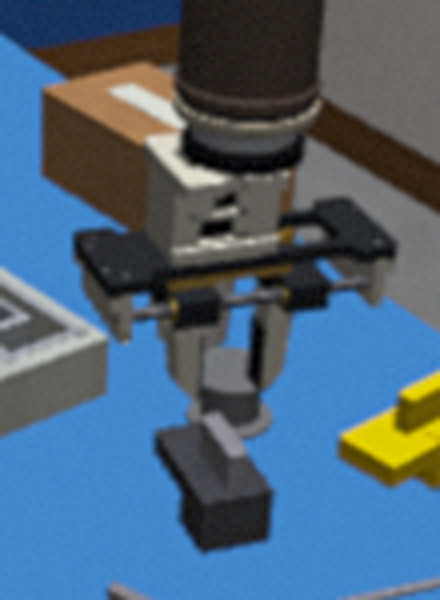

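{"api": "move_arm", "payload": {"steps": "0.02 -0.002 0 0.001 145;0.04 -0.002 0 0.001 145;0.05 -0.002 0 0.001 145;0.054 -0.002 0 0.001 145;0.054 -0.002 0 0.001 145;0.054 -0.002 0 0.001 145"}}

```text
clock: 19.1
position: [0.6522, -0.1492, 0.0485]
ee_rot: [0.159, 1.564, -0.159]
force: [0.1, -0.5, -0.0]
width: 0.433
```

{"api": "move_arm", "payload": {"steps": "0 0 0 0 180;0 0 0 0 210;0 0 0 0 255;0 0 0 0 255;0 0 0 0 255;0 0 0 0 255;0 0 0 0 255;0 0 0 0 255", "squeeze": 50}}

```text
clock: 19.77
position: [0.6519, -0.149, 0.0479]
ee_rot: [0.16, 1.564, -0.159]
force: [0.1, 0.8, 5.1]
width: 0.149
```

```bash
python3 plan.py .6518 -.1481 .047 -.2018
```

```text
clock 19.77 pos [ 0.6519 -0.149   0.0479] jawyaw -0.2031 tilt 0.03 w 0.149 F [0.1 0.8 5.1]
shift [ 0.0009  0.0009 -0.0003] turn -0.0013 rows 1.0
```

{"api": "move_arm", "payload": {"steps": "-0.01 0 0 0 255;-0.02 0 0 0 255;-0.04 0 0 0 255;-0.07 0 0 0 255;-0.1 0 0 0 255;-0.135 0 0 0 255;-0.135 0 0 0 255;-0.135 0 0 0 255"}}

```text
clock: 20.43
position: [0.6527, -0.1498, 0.1853]
ee_rot: [0.159, 1.561, -0.16]
force: [-0.4, -1.1, -3.4]
width: 0.15
```

```bash
python3 - <<'E'
from fit import *
s=arm.observe();d=grab('side');print(s['position'],s['force'])
m,c=fit(d,CLAMP,[s['position'][0]-.0009,s['position'][1]-.004,s['position'][2]-.0479,1.3677],.045,.045);print(m.round(4),c)
overlay(d,[(CLAMP,m)],(240,350,80,230),4,'pics/h2.png')
E
python3 plan.py .6 .07 .19 .1555
```

```text
[ 0.65265786 -0.14975106  0.18528277] [-0.43113026 -1.06976723 -3.37591582]
[ 0.6523 -0.1529  0.1389  1.3632] 5.750053827354927
clock 20.48 pos [ 0.6516 -0.1489  0.1832] jawyaw -0.203 tilt 0.06 w 0.148 F [-0.5  0.5 -4.8]
shift [-0.0068  0.204  -0.0947] turn -0.3585 rows 6.0
```

View pics/h2.png

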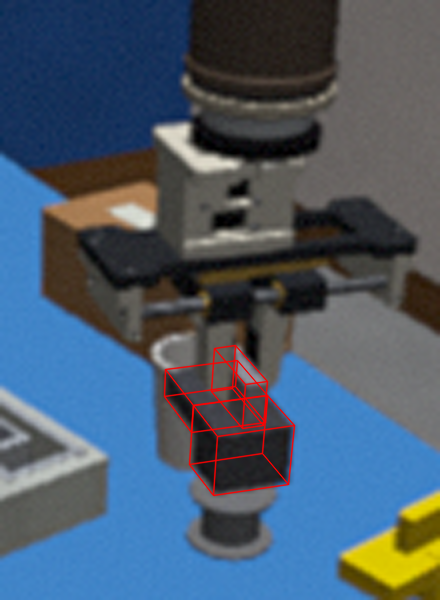

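```bash
python3 plan.py .6143 .0738 .183 .1555
```

```text
clock 20.48 pos [ 0.6516 -0.1489  0.1832] jawyaw -0.203 tilt 0.06 w 0.148 F [-0.5  0.5 -4.8]
shift [ 2.000e-04  2.106e-01 -8.150e-02] turn -0.3585 rows 6.0
```

{"api": "move_arm", "payload": {"steps": "0 0.03 -0.012 -0.05 255;0 0.06 -0.024 -0.1 255;0 0.095 -0.037 -0.16 255;0 0.13 -0.05 -0.23 255;0 0.165 -0.064 -0.29 255;0 0.195 -0.075 -0.34 255;0 0.21 -0.081 -0.358 255;0 0.2105 -0.0815 -0.3585 255;0 0.2105 -0.0815 -0.3585 255;0 0.2105 -0.0815 -0.3585 255"}}

```text
clock: 21.32
position: [0.6138, 0.0722, 0.1818]
ee_rot: [-0.122, 1.569, 0.12]
force: [-0.5, -0.7, -1.9]
width: 0.149
```

```bash
python3 plan.py .6143 .0738 .12 .1555
```

```text
clock 21.32 pos [0.6138 0.0722 0.1818] jawyaw 0.1537 tilt 0.11 w 0.149 F [-0.5 -0.7 -1.9]
shift [0.0618 0.0016 0.0009] turn -0.0018 rows 2.0
```

{"api": "move_arm", "payload": {"steps": "0.02 0 0.0005 0 255;0.04 0 0.0005 0 255;0.055 0 0.0005 0 255;0.057 0 0.0005 0 255;0.057 0 0.0005 0 255;0.057 0 0.0005 0 255;0.057 0 0.0005 0 255"}}

```text
clock: 21.9
position: [0.6156, 0.0729, 0.1266]
ee_rot: [-0.121, 1.566, 0.121]
force: [-0.1, -0.8, -3.2]
width: 0.149
```

```bash
python3 plan.py .6143 .0738 .0685 .1555;  python3 - <<'E'
from fit import *
s=arm.observe()
d=grab('side');overlay(d,[],(190,290,110,230),5,'pics/h3.png')
E
```

```text
clock 21.9 pos [0.6156 0.0729 0.1266] jawyaw 0.1543 tilt 0.1 w 0.149 F [-0.1 -0.8 -3.2]
shift [ 0.0581  0.0011 -0.0013] turn -0.0012 rows 2.0
```

View pics/h3.png

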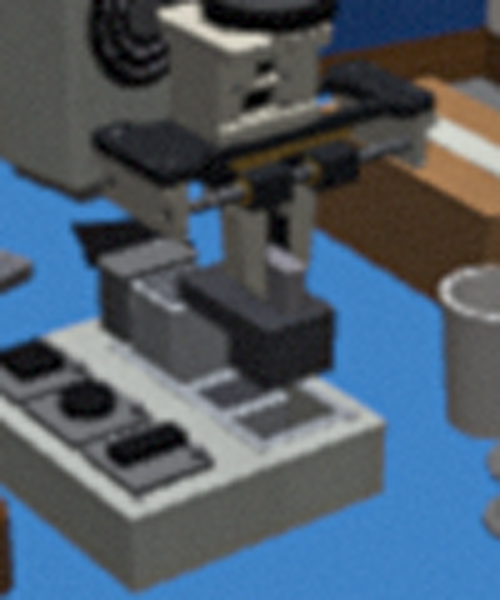

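{"api": "move_arm", "payload": {"steps": "0.008 0.001 -0.001 -0.001 255;0.016 0.001 -0.001 -0.001 255;0.022 0.001 -0.001 -0.001 255;0.024 0.001 -0.001 -0.001 255;0.024 0.001 -0.001 -0.001 255;0.024 0.001 -0.001 -0.001 255;0.024 0.001 -0.001 -0.001 255"}}

```text
clock: 22.53
position: [0.6138, 0.0744, 0.1017]
ee_rot: [-0.123, 1.567, 0.123]
force: [0.3, -0.2, -2.9]
width: 0.152
```

```bash
python3 plan.py .6143 .0738 .0685 .1555;  python3 - <<'E'
from fit import *
s=arm.observe()
d=grab('side');overlay(d,[],(200,280,130,220),6.5,'pics/h4.png')
E
```

```text
clock 22.53 pos [0.6138 0.0744 0.1017] jawyaw 0.1564 tilt 0.02 w 0.152 F [ 0.3 -0.2 -2.9]
shift [ 0.0332 -0.0007  0.0003] turn 0.0009 rows 1.0
```

View pics/h4.png

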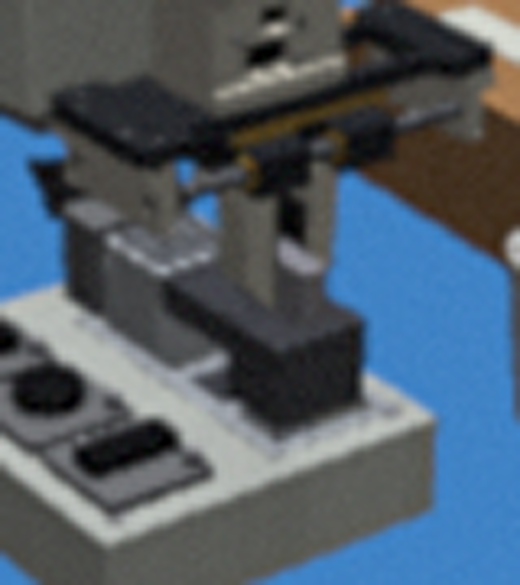

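{"api": "move_arm", "payload": {"steps": "0.004 -0.0006 0 0 255;0.008 -0.0006 0 0 255;0.012 -0.0006 0 0 255;0.014 -0.0006 0 0 255;0.014 -0.0006 0 0 255;0.014 -0.0006 0 0 255"}}

```text
clock: 23.08
position: [0.6136, 0.0738, 0.0873]
ee_rot: [-0.123, 1.568, 0.123]
force: [-0.7, 0.7, -2.6]
width: 0.148
```

```bash
python3 plan.py .6143 .0738 .0685 .1555
```

```text
clock 23.08 pos [0.6136 0.0738 0.0873] jawyaw 0.1564 tilt 0.02 w 0.148 F [-0.7  0.7 -2.6]
shift [ 0.0188 -0.0001  0.0007] turn 0.0009 rows 1.0
```

Leg bottom is 11 mm inside the well, no contact. Continue.

{"api": "move_arm", "payload": {"steps": "0.004 0 0 0 255;0.008 0 0 0 255;0.012 0 0 0 255;0.016 0 0 0 255;0.018 0 0 0 255;0.018 0 0 0 255;0.018 0 0 0 255"}}

```text
clock: 23.67
position: [0.6136, 0.0738, 0.0693]
ee_rot: [-0.123, 1.568, 0.123]
force: [-0.2, 0.5, -2.7]
width: 0.147
```

{"api": "move_arm", "payload": {"steps": "0.001 0 0 0 255;0.0015 0 0 0 255;0.0015 0 0 0 255"}}

```text
clock: 23.92
position: [0.6137, 0.074, 0.068]
ee_rot: [-0.123, 1.567, 0.123]
force: [0.2, -0.8, -3.3]
width: 0.15
```

{"api": "move_arm", "payload": {"steps": "0.001 0 0 0 255;0.001 0 0 0 255;0.001 0 0 0 255"}}

```text
clock: 24.17
position: [0.6139, 0.0739, 0.0678]
ee_rot: [-0.122, 1.567, 0.123]
force: [-2.8, 0.2, 5.2]
width: 0.148
```

{"api": "move_arm", "payload": {"steps": "0.001 0 0 0 255;0.001 0 0 0 255;0.001 0 0 0 255"}}

```text
clock: 24.42
position: [0.6139, 0.074, 0.0678]
ee_rot: [-0.122, 1.566, 0.124]
force: [-7.4, 1.0, 16.3]
width: 0.151
```

On the floor at 0.0678 (expected 0.0679). Release with modest opening and rise.

{"api": "move_arm", "payload": {"steps": "-0.0015 0 0 0 230;-0.0015 0 0 0 210;-0.0015 0 0 0 190;-0.0015 0 0 0 170;-0.0015 0 0 0 150;-0.0015 0 0 0 150;-0.0015 0 0 0 150"}}

```text
clock: 25.0
position: [0.6137, 0.0739, 0.0674]
ee_rot: [-0.123, 1.567, 0.123]
force: [-0.1, -0.4, 0.5]
width: 0.406
```

{"api": "move_arm", "payload": {"steps": "-0.015 0 0 0 150;-0.03 0 0 0 150;-0.06 0 0 0 150;-0.09 0 0 0 150;-0.11 0 0 0 180;-0.11 0 0 0 255;-0.11 0 0 0 255"}}

```text
clock: 25.58
position: [0.6144, 0.0739, 0.1786]
ee_rot: [-0.122, 1.565, 0.123]
force: [-1.3, 0.7, -0.4]
width: 0.24
```

```bash
python3 plan.py .5127 .1037 .11 .1555;  python3 - <<'E'
from fit import *
s=arm.observe()
d=grab('side');T=[.5638,.1115,.0017,.156]
c,s=np.cos(.1555),np.sin(.1555)
K,M=[.6158,.0708,.0217,1.726],[.6021,.1548,.022,-1.4153]
M,_=fit(d,MODULE,M,.055,.06,static=[(TESTER,T),(CLAMP,K)])
K,cc=fit(d,CLAMP,K,.055,.06,static=[(TESTER,T),(MODULE,M)])
for m in(M,K):
    print(m.round(4),cc,'in tester',((m[:2]-T[:2])@np.array([[c,-s],[s,c]])).round(4))
overlay(d,[],(190,290,130,230),6,'pics/h5.png')
overlay(grab('top'),[],(170,290,160,260),6,'pics/h5t.png')
for n,y in('sq',62),('rd',0),('bar',-62): print(n,.5629-.05*c-y/1e3*s,.1112-.05*s+y/1e3*c)
E
```

```text
clock 25.58 pos [0.6144 0.0739 0.1786] jawyaw 0.1565 tilt 0.14 w 0.24 F [-1.3  0.7 -0.4]
shift [ 0.0683  0.0452 -0.096 ] turn 0.001 rows 4.0
[ 0.6022  0.1547  0.022  -1.4322] 2.6466301263811074 in tester [0.0446 0.0367]
[0.6148 0.0702 0.0214 1.7163] 2.6466301263811074 in tester [ 0.044  -0.0487]
sq 0.5039010958228984 0.16470821718111328
rd 0.5135032891386814 0.10345629571307824
bar 0.5231054824544643 0.04220437424504319
```

View pics/h5.png

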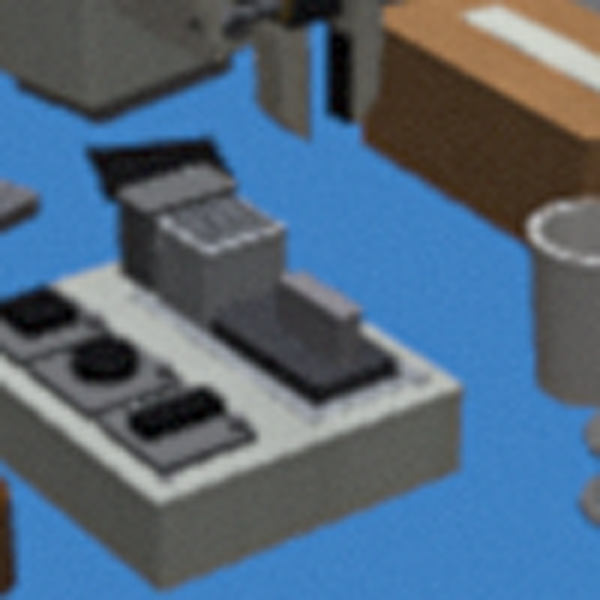

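View pics/h5t.png

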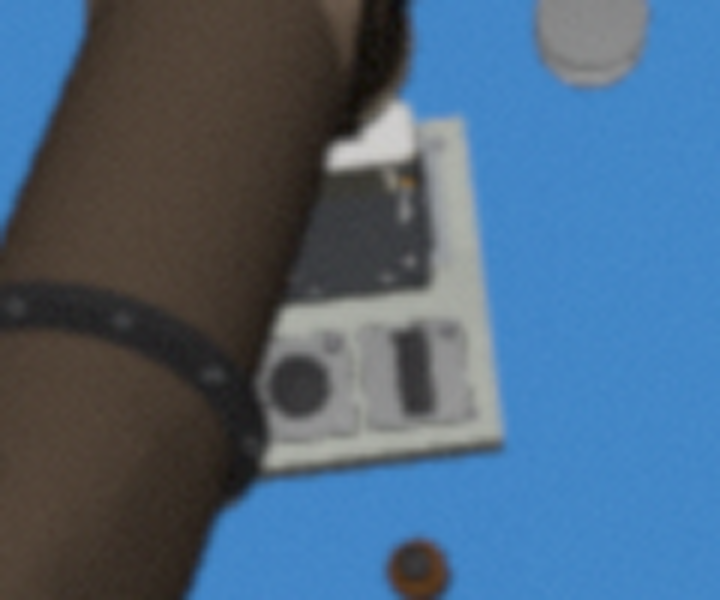

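{"api": "move_arm", "payload": {"steps": "0 0.022 -0.033 0 255;0 0.045 -0.066 0 255;0 0.045 -0.096 0 255;0.03 0.045 -0.096 0 255;0.06 0.045 -0.096 0 255;0.085 0.045 -0.096 0 255;0.09 0.045 -0.096 0 255;0.09 0.045 -0.096 0 255;0.09 0.045 -0.096 0 255"}}

```text
clock: 26.43
position: [0.512, 0.1029, 0.0877]
ee_rot: [-0.123, 1.568, 0.122]
force: [0.3, 0.2, 0.2]
width: 0.002
```

```bash
python3 plan.py .5133 .103 .0615 .1555;  python3 - <<'E'
from fit import *
d=grab('side');overlay(d,[],(170,290,120,230),5,'pics/k1.png')
E
```

```text
clock 26.43 pos [0.512  0.1029 0.0877] jawyaw 0.1557 tilt 0.06 w 0.002 F [0.3 0.2 0.2]
shift [ 0.0262 -0.0001  0.0013] turn 0.0002 rows 1.0
```

View pics/k1.png

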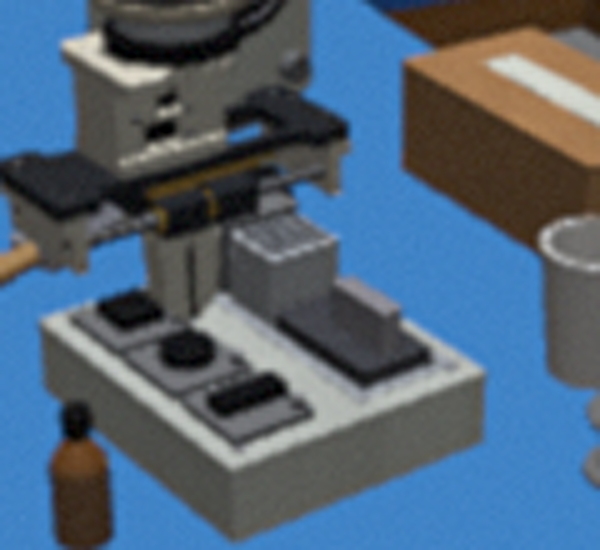

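{"api": "move_arm", "payload": {"steps": "0.01 0 0.001 0 255;0.017 0 0.001 0 255;0.021 0 0.001 0 255;0.024 0 0.001 0 255;0.026 0 0.001 0 255;0.027 0 0.001 0 255;0.027 0 0.001 0 255"}}

```text
clock: 27.07
position: [0.5133, 0.1038, 0.0619]
ee_rot: [-0.121, 1.567, 0.124]
force: [-6.1, 0.9, 23.5]
width: 0.002
```

{"api": "move_arm", "payload": {"steps": "-0.01 0 0 0 255;-0.03 0 0 0 255;-0.04 0 0 0 255;-0.04 0 0 0 255;-0.04 0 0 0 255"}}

```text
clock: 27.48
position: [0.5131, 0.1038, 0.1006]
ee_rot: [-0.123, 1.566, 0.124]
force: [0.7, 0.3, -0.1]
width: 0.006
```

```bash
python3 plan.py .504 .1643 .1 .1555;  python3 - <<'E'
from fit import *
d=grab('side');overlay(d,[],(170,240,140,220),7,'pics/k2.png')
E
```

```text
clock 27.48 pos [0.5131 0.1038 0.1006] jawyaw 0.1568 tilt 0.06 w 0.006 F [ 0.7  0.3 -0.1]
shift [0.0006 0.0612 0.0005] turn 0.0013 rows 2.0
```

View pics/k2.png

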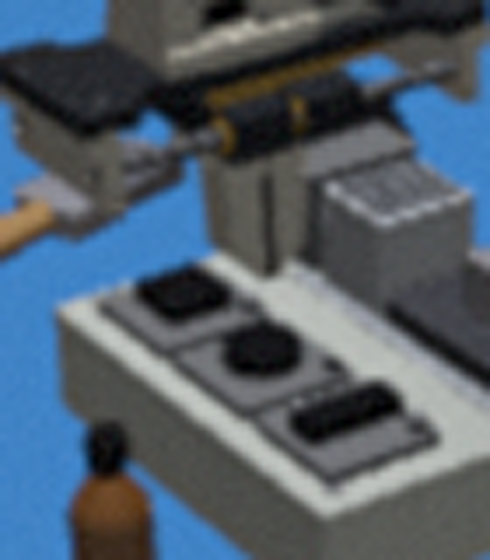

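{"api": "move_arm", "payload": {"steps": "0 0.03 0 0 255;0 0.061 0 0 255;0 0.061 0 0 255;0.012 0.061 0 0 255;0.024 0.061 0 0 255;0.031 0.061 0 0 255;0.035 0.061 0 0 255;0.038 0.061 0 0 255;0.0395 0.061 0 0 255;0.0395 0.061 0 0 255"}}

```text
clock: 28.37
position: [0.5025, 0.1625, 0.0619]
ee_rot: [-0.12, 1.57, 0.122]
force: [-9.9, -2.2, 25.0]
width: 0.003
```

{"api": "move_arm", "payload": {"steps": "-0.01 0 0 0 255;-0.03 0 0 0 255;-0.04 0 0 0 255;-0.04 0 0 0 255;-0.04 0 0 0 255"}}

```text
clock: 28.78
position: [0.5037, 0.1638, 0.1011]
ee_rot: [-0.122, 1.566, 0.123]
force: [0.4, -0.2, -1.1]
width: 0.005
```

```bash
python3 plan.py .5228 .0418 .1 .1555
```

```text
clock 28.78 pos [0.5037 0.1638 0.1011] jawyaw 0.1562 tilt 0.07 w 0.005 F [ 0.4 -0.2 -1.1]
shift [ 0.001  -0.1234 -0.0002] turn 0.0007 rows 3.0
```

{"api": "move_arm", "payload": {"steps": "0 -0.04 0 0 255;0 -0.08 0 0 255;0 -0.115 0 0 255;0 -0.1235 0 0 255;0 -0.1235 0 0 255;0 -0.1235 0 0 255;0.012 -0.1235 0 0 255;0.024 -0.1235 0 0 255;0.03 -0.1235 0 0 255;0.03 -0.1235 0 0 255"}}

```text
clock: 29.62
position: [0.5212, 0.0429, 0.0689]
ee_rot: [-0.124, 1.57, 0.124]
force: [0.6, -0.6, 0.8]
width: 0.007
```

{"api": "move_arm", "payload": {"steps": "0.004 0 0 0 255;0.007 0 0 0 255;0.0095 0 0 0 255;0.0105 0 0 0 255;0.0105 0 0 0 255"}}

```text
clock: 30.03
position: [0.5224, 0.0423, 0.0619]
ee_rot: [-0.121, 1.567, 0.125]
force: [-8.8, 2.6, 25.1]
width: 0.008
```

{"api": "move_arm", "payload": {"steps": "-0.01 0 0 0 255;-0.03 0 0 0 255;-0.07 0 0 0 255;-0.11 0 0 0 255;-0.15 0 0 0 255;-0.15 -0.04 0 0 255;-0.15 -0.08 0 0 255;-0.15 -0.12 0 0 255;-0.15 -0.16 0 0 255;-0.15 -0.16 0 0 255"}}

```text
clock: 30.87
position: [0.5473, -0.1263, 0.2118]
ee_rot: [-0.119, 1.565, 0.11]
force: [-0.1, -0.6, 0.7]
width: -0.001
```

{"api": "move_arm", "payload": {"steps": "0 -0.04 0 0 255;0 -0.08 0 0 255;0 -0.12 0 0 255;0 -0.15 0 0 255;0 -0.15 0 0 255;0 -0.15 0 0 255"}}

```text
clock: 31.37
position: [0.5702, -0.267, 0.2104]
ee_rot: [-0.121, 1.568, 0.118]
force: [0.5, 0.0, -0.7]
width: 0.005
```

Run:
```python
from fit import *
print(arm.observe()['clock'],arm.observe()['position'])
c,s=np.cos(.1555),np.sin(.1555)
for n,T in(('side',[.5638,.1115,.0017,.156]),('top',[.5628,.1113,.0005,.1555])):
    d=grab(n);K,M=[.6158,.0708,.0217,1.726],[.6021,.1548,.022,-1.4153]
    for i in range(2):
        M,_=fit(d,MODULE,M,.055,.06,static=[(TESTER,T),(CLAMP,K)])
        K,cc=fit(d,CLAMP,K,.055,.06,static=[(TESTER,T),(MODULE,M)])
    for m in(M,K): print(n,m.round(4),round(cc,2),'in tester',((m[:2]-T[:2])@np.array([[c,-s],[s,c]])).round(4))
    P=pts(d)
    for k,x,y in('sq',.504,.164),('rd',.5133,.103),('bar',.5228,.0418):
        q=np.hypot(P[...,0]-x,P[...,1]-y)<.007; print(n,k,np.median(P[q&(P[...,2]>.03)&(P[...,2]<.1)][:,2]).round(4))
    cv2.imwrite('pics/z%s.png'%n,cv2.resize(d['img'],(800,600)))
    overlay(d,[],(175,265,145,245) if n=='side' else (180,260,170,250),6,'pics/zc%s.png'%n)
```

```text
31.3667 [ 0.57022899 -0.26700857  0.21038817]
side [ 0.6023  0.1552  0.0219 -1.4332] 3.13 in tester [0.0448 0.0372]
side [0.6149 0.0704 0.0213 1.7166] 3.13 in tester [ 0.0441 -0.0485]
side sq 0.0702
side rd 0.0704
side bar 0.069
top [ 0.6014  0.1545  0.0203 -1.4201] 2.6 in tester [0.0448 0.0367]
top [0.6143 0.0701 0.0199 1.7294] 2.6 in tester [ 0.0445 -0.0487]
top sq 0.0674
top rd 0.0673
top bar 0.0689
```

View pics/zcside.png

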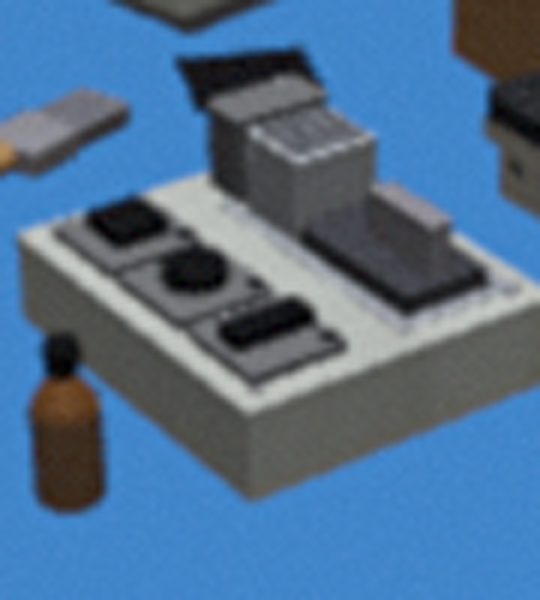

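View pics/ztop.png

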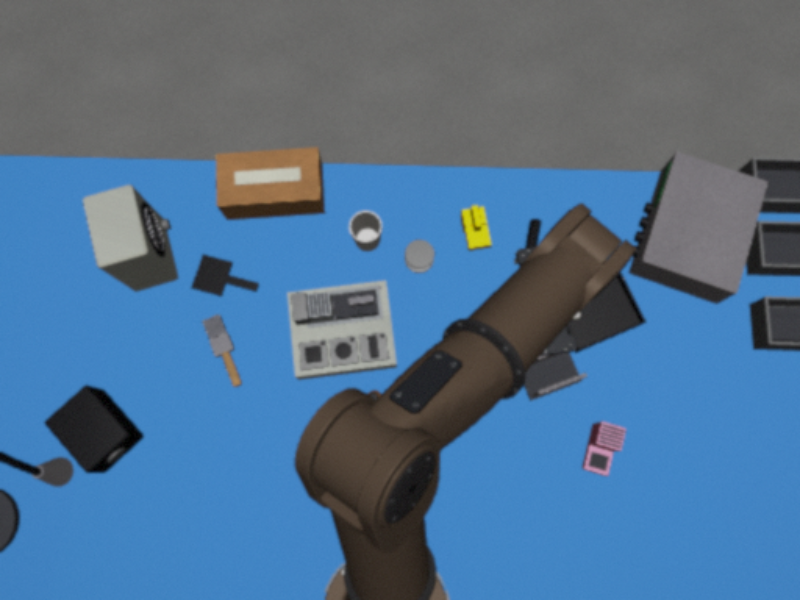

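View pics/zctop.png

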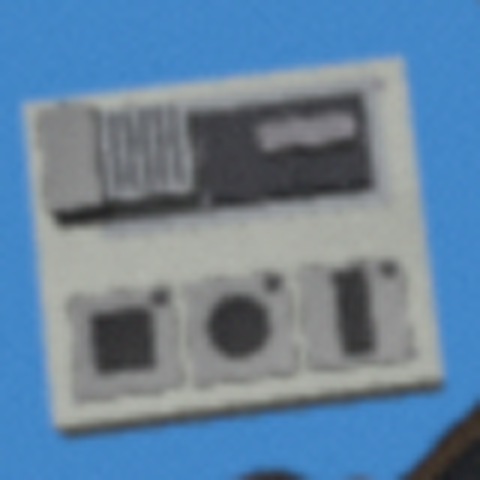

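```bash
python3 -c "
from cell import arm
s=arm.observe();print(s['clock'],abs(s['dq']).max(),s['force']);print(arm.sign_off())"
```

```text
31.4667 0.024305250974553667 [-0.25445007  0.55576295 -0.50589061]
the job is handed in; nothing more can be done
None
```

I handed the job in at 31.5 s; it reported no verdict, but my last checks show everything done in the required order.

- **Module:** I lifted it out of the cradle by the tower's end faces and stood it on the bare bench. I let go, took it again across its width and lowered it into the well.
- **Clamp block:** I lowered it in over the module's foot until it sat on the floor, then let go.
- **Keys:** I pushed round, then square, then bar. Each stopped at 61.9 mm (6 mm down) at about 25 N, and I let each spring back before the next.

| Last check | Result |
|---|---|
| Module position | Within about 1 mm of its seat in both cameras |
| Clamp block position | Within about 1 mm of its seat in both cameras |
| Key tops | 67–70 mm, so all are back up |
| Tell-tale pins | Changed from grey to dark spots at the corners of the key bases |
| Bystanders | Those in view in the top picture are where they were; the arm partly hid the driver and the tray |
| Arm | Stands clear, with no contact force |

- **Camera disagreement:** the side camera reads about 1–2 mm higher than the top camera. It also fits the module turned about 0.02 rad away from the well's direction. Both are within the limits.
- **Pins not measured:** I could not measure how far the pins sank. I inferred it from the full key travel and the change in the picture.

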